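# Level the sample-tube stand with a spirit level and its adjusting foot

### The arm

A 7-joint arm with a two-finger parallel gripper is mounted at the origin on the work surface. World frame = base frame: x ahead of the robot, y to its left, z up, the work surface at z = 0. Lengths are in m, angles in rad, forces in N, time in s.
With the tool pointing down it reaches from about 0.4 to 0.85 m from the base axis. Payload 10.4 kg.
Tool frame: the origin (TCP) lies midway between the tips of the shut fingers; the grasp point (between the pads) lies 19 mm behind it; z points along the fingers, y is the line along which they close (so a half turn about z gives the same grasp; the last joint's range is limited). The gripper opens to 85 mm and grips with 20 to 120 N. Pads are 22 mm wide; open, the fingers measure 114 mm over their backs; the gripper's body (76 mm by 85 mm) begins 54 mm behind the grasp point. The pads swing forward as they close: fully open they stand 13 mm farther back than shut.
Start: joints at [1.161, 0.332, -0.065, 1.46, 0.022, 1.35, -0.088], TCP at [0.236, -0.579, 0.231] pointing down, gripper open.
Joint ranges: [-2.6, 2.6], [-0.5, 2.12], [-1.47, 1.34], [0.16, 2.42], [-1.27, 4.41], [0.06, 2.06], [-2.6, 2.6]. Speed limits (rad/s): [2.22, 2.22, 2.79, 2.79, 3.14, 3.14, 3.14].

### API

Orientations are given as a unit quaternion [x, y, z, w].
In Python, from workcell import get_obs, camera, camera_params, hand_in gives the robot as it stands.
- The arm moves only by the tool carry_out, never from a script. Its argument "commands" is a list that holds one entry, the list of rows, each a list of 6 numbers: the shift along the tool's x, y, z in units of 40 mm (1.0 is 40 mm), then the turn, a rotation vector about the tool's x, y, z in units of 6 degrees (1.0 is 6 degrees). In form: [[[x, y, z, ax, ay, az], ...]]. A call has 1 to 20 rows; each row shifts and turns the commanded pose from where the row before left it, along the tool's axes as they then stand; what a row does not reach is not made up. A row lasts 1/12 s, in which the tool goes at most 41.7 mm and 7.16 degrees, less where a joint would pass 70% of its speed; a pose out of reach is approached as far as the arm can. A call is refused whole if a number of a shift passes 1 or a number of a turn 1, either way. A call with a gripper value outside its range is refused whole. "hand" is the closure, from -1 (fully open) to 1 (shut), set as the call begins (left out, the last holds). The fingers move at their own pace and stop on an object; "force" is the grip in N (left out, the last holds). Time passes only in rows, so rows that do not move let the fingers close. It gives the time, the measured TCP pose, the force, the opening and the grip force at its end, in the units of the state.
- get_obs(): the state, without advancing time (a new reading comes with each control period).
- camera(name): name is "side" or "top"; returns the picture (384x512x3 uint8, red, green, blue); there is no depth.
- camera_params(name): a dict with "mtx" (3x3 intrinsics, pixels), "k1" (the pictures are not rectified: a ray, as slopes to the right and down, at radius r is drawn at 1 + k1 r^2 times it, then the intrinsics apply), "R" (3x3) and "t" (3): a world point X has camera coordinates R X + t. Camera axes: x right, y down, z forward; pixel columns grow to the right and rows downward; lengths in m; the calibration is good to about 2 mm. A picture is of the moment at which its call begins. camera_params takes no time and is no camera call.
- hand_in(): hands the job in; it is judged then, once.
The state is a dict: "clock": time; "joint_pos": joint angles; "joint_velocities": joint speeds; "tau": joint torques, N m; "position": TCP position; "ee_rot": TCP orientation; "ft_force": force on the tool from outside, world axes, zero at the start; "torque": the same for the moment, N m; "grip_width": opening from 0.0 (shut) to 1.0 (fully open); "grasp_force": force on a finger pad.
Only numpy, scipy, OpenCV 4.12 (cv2) and the standard library are available. Lean on these libraries where they do the work, as an engineer would, in place of code of your own. Each camera call takes 0.05 s, during which the arm holds its last target. There are 200 camera calls.

### The job

Level the sample-tube stand. Drop the yellow spirit level's hole over the brass post so that it lies flat on its pale strip, lengthwise along the strip, and let go of it; then push down on the purple wing knob until the foot beneath it stands firmly on its pad, and turn the knob until the bubble rests midway between the two black rings. Finish while still holding and pressing the knob, with the foot firmly down and the bubble centred, and leave the other things on the bench where they are.

Things in the scene. Friction and masses are not known exactly. Their poses are not given: they have to be found in the camera images.
- stand: Dark base of the levelling stand, fixed on the bench, 260 x 280 x 12 mm; origin under its middle (5 mm off lengthwise). Its x points from the near (knob) edge to the far edge. The plate's hinge line is at x = +100 mm, 31 mm above the bench.
- plate: Aluminium plate 250 x 256 x 10 mm over the base, origin mid-thickness on the hinge line at its far edge, x to the far edge, z its normal. Springs hold its near edge 2.6 degrees above level (9 mm up at the knob); level, its top is 36 mm above the bench. A blue rack with capped tubes, up to 100 mm above the plate, is fixed along its far edge.
- post (a point): Centre of the tip of the brass post on the plate: 10 mm across, 40 mm tall above the plate, the last 6 mm tapered. It tilts with the plate.
- seat (a point): Point on the plate's top, middle of the pale strip (155 x 36 mm), where the middle of the spirit level belongs. x runs along the strip to the far edge (axes as the plate's); the post stands 60 mm from here along +x, the tube rack begins 95 mm from here.
- level_mid (a point): Centre (half-way up the bar) of the yellow spirit level: bar 150 mm long (x), 30 wide (y), 26 tall (z), about 0.2 kg, loose on the bench at the start. A green vial 80 mm long, 20 mm across, sunk half way into its top, stands 10 mm above the bar over this point. Grasp it across its 30 mm width.
- level_hole (a point): Centre (half-way up) of the 15 mm upright hole through the spirit level, 60 mm from its middle along its +x. The end with the hole goes towards the stand's far edge.
- bubble_mid (a point): Middle of the pale 16 mm long bubble in the green vial. It rests midway between the black rings (12.5 mm either side) when its x in the frame of level_mid is 0 (it lies 19.5 mm above that point). It moves along the level to the higher end: on the stand, away from the hole means the knob's edge is too high. About 20 mm for 15 mrad of tilt, stops at 24 mm either way, settles in about 2 s.
- knob_bar (a point): Centre of the purple wing knob's bar, 52 mm long (x), 14 thick (y), 30 tall (z), on a black disc 54 mm across, 8 mm thick, on the plate; the disc's top is 15 mm below this point. It lies 65 mm along -x and 130 mm along -y from seat. It moves up and down with the plate. Grip it across its thickness, fingertips on or just above the disc; turning friction 0.09 N m.
- foot: Foot screwed into the plate under the knob, ending in a rubber ball; origin on the knob's axis. It starts too long. Turning the knob counter-clockwise seen from above shortens it, 3 mm per rad (15 mrad of plate tilt); level is 0.5 to 1.4 rad from the start, the stop 1.6 rad beyond level. As it shortens, keep following the plate down.
- pad (a point): Top centre of the steel pad on the base, 28 mm across, 2 mm thick, right under the foot. Pushing the knob down against the springs takes about 2 N at first, rising 0.5 N per mm to 6 to 8 N with the plate level; once the foot is on the pad the knob goes no lower and the force rises steeply (5 N or more per mm). About 15 N in all is ample.
- jar: Small white-bodied jar with a blue lid, 56 mm across, 65 mm tall; loose bystander, leave it alone. Origin at the centre of its underside.
- reagent: Amber bottle with a black cap, 64 mm across, 150 mm tall; loose bystander, leave it alone. Origin at the centre of its underside.
- pen_cup: Lilac pen cup, 80 mm across the rim, with pens up to 150 mm high; loose bystander, leave it alone. Origin at the centre of its underside.
- tip_box: Blue pipette-tip box, 120 x 85 x 51 mm tall; loose bystander, leave it alone. Origin at the centre of its underside.
- timer: White bench timer, 65 x 65 x 22 mm; loose bystander, leave it alone. Origin at the centre of its underside.
Things that resemble listed ones, but are neither listed nor needed, are in the scene too. There is more than one size of the part that bears level_mid; the job needs the larger.

How it is judged:
By the outcome, as a careful person would: the job done as asked, in the order asked, and still so for the second after the job is handed in, while the arm keeps its last pose, push and grip.
It also fails if it takes over 67 s, if anything falls off the work surface, if the arm or the gripper's body presses on something with over 40 N, if the wrist force passes 120 N, or if a joint passes its speed limit or range.

## Working session

There is one attempt and no reset: what is moved stays moved. The work goes in short steps, Python scripts to look and compute and a tool call to move; the robot and the scene stay as the last step left them, time stands still between calls to the robot, and variables do not carry over. Pictures are saved under pics/ and viewed, at most 10 in all, crops included, and the job is handed in when it is done.

Besides the shell and the picture viewer there is one more tool, called after "Emit:" by a JSON object that holds its "method" and its "body", one argument or row to a line. carry_out: Moves the arm, as the interface text tells. Its arguments: {"type":"object","properties":{"commands":{"type":"array"},"hand":{"type":"number"},"force":{"type":"number"}},"required":["commands"]}

```bash
mkdir -p pics; ls
python3 - <<'E'
from workcell import *
import cv2
for n in("side","top"):
    im=camera(n); cv2.imwrite(f"pics/{n}0.png",cv2.resize(im[:,:,::-1],(800,600),interpolation=cv2.INTER_CUBIC))
    print(n,camera_params(n))
print(get_obs())
E
```

```text
pics
side {'mtx': array([[433.32209315,   0.        , 259.57889917],
       [  0.        , 433.32209315, 191.15211437],
       [  0.        ,   0.        ,   1.        ]]), 'k1': 0.05182099950032164, 'R': array([[-0.68372095, -0.72969958,  0.00801115],
       [-0.48534418,  0.44650966, -0.75171148],
       [ 0.5449465 , -0.51784905, -0.65944345]]), 't': array([0.3462866 , 0.29228929, 1.00180198])}
top {'mtx': array([[348.49554734,   0.        , 257.93773116],
       [  0.        , 348.49554734, 189.62024999],
       [  0.        ,   0.        ,   1.        ]]), 'k1': -0.02724449483426929, 'R': array([[-4.54783455e-03, -9.99757113e-01,  2.15646120e-02],
       [-9.86317212e-01,  9.30778507e-04, -1.64855971e-01],
       [ 1.64795858e-01, -2.20192857e-02, -9.86081881e-01]]), 't': array([-0.01736377,  0.5116501 ,  1.02292351])}
{'clock': 0.1, 'joint_pos': array([ 1.16140131,  0.3327676 , -0.06472953,  1.46085339,  0.02157798,
        1.3498964 , -0.08851524]), 'joint_velocities': array([-0.000783  , -0.00087999, -0.00101068, -0.00208738, -0.00138182,
        0.00163842, -0.00090392]), 'tau': array([ 1.31862638e-03, -6.26745558e+01,  4.93491255e-02, -3.92430139e+01,
        1.63798453e-02,  6.91112058e-03, -4.81799987e-07]), 'position': array([ 0.23565853, -0.57850949,  0.23062309]), 'ee_rot': array([ 9.81354141e-01,  1.92207365e-01, -1.30604992e-04, -6.01191046e-04]), 'ft_force': array([-0.0327197 , -0.01255961, -0.04206723]), 'torque': array([ 0.00312431,  0.00361928, -0.05541975]), 'grasp_force': 0.0, 'grip_width': 0.9959921715520687}
```

View pics/top0.png

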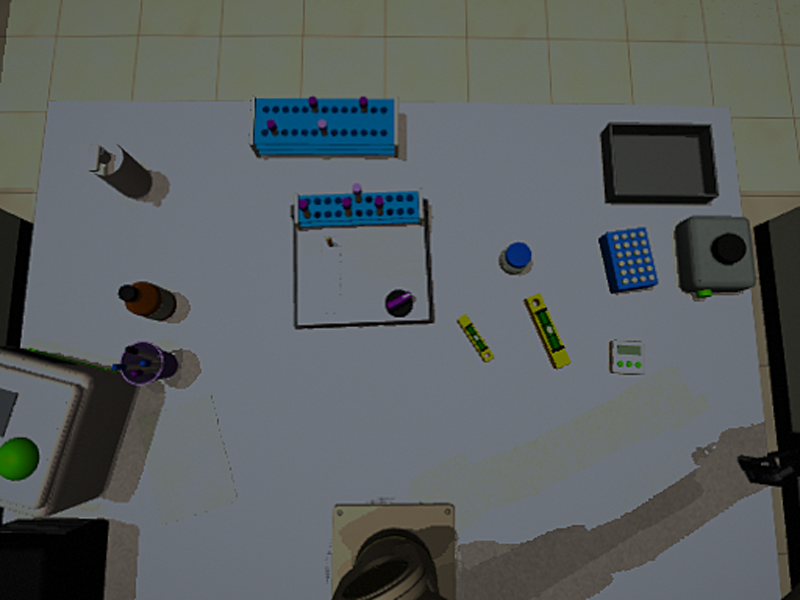

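View pics/side0.png

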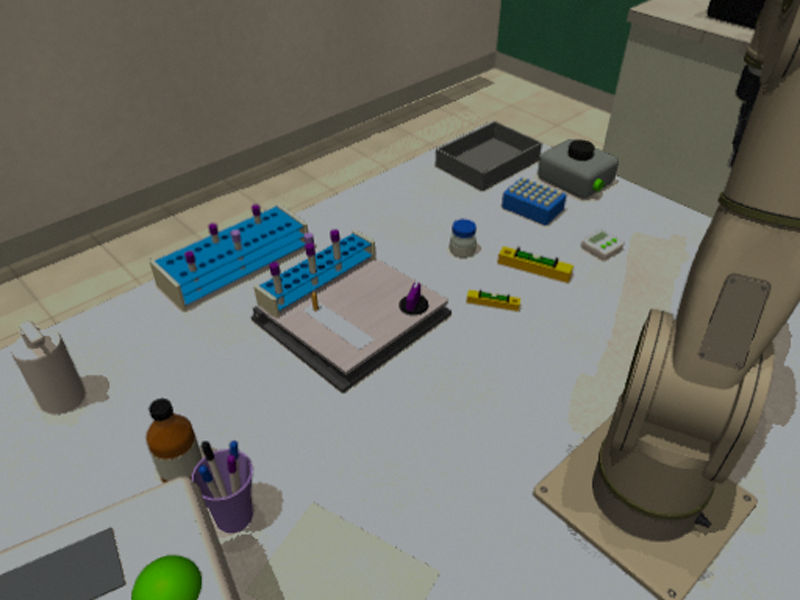

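The top view has two candidates for the level: a yellow bar at (547,331) and a shorter one at (475,338). The side view shows them at (535,263) and (493,299). I choose the larger, (547,331), whose hole is at about (537,301). The wing knob is at (400,302), the post tip at about (328,240) and the pale strip at about (332,280). A second rack at (325,127) is a decoy. Next I'll check the choice in a close crop.

Run:
```python
from workcell import *
import cv2,numpy as np
a=camera("top");b=camera("side")
np.save("pics/a.npy",a);np.save("pics/b.npy",b)
def crop(im,x0,y0,w,h,s):
    c=cv2.resize(im[y0:y0+h,x0:x0+w,::-1],None,fx=s,fy=s,interpolation=cv2.INTER_CUBIC)
    return np.clip(255*(c/255.)**.6,0,255).astype(np.uint8)
cv2.imwrite("pics/c1.png",np.vstack([crop(a,180,110,200,140,4)[:, :800]]))
cv2.imwrite("pics/c2.png",crop(b,155,130,220,125,3.6))
```

```text
(no output)
```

View pics/c1.png

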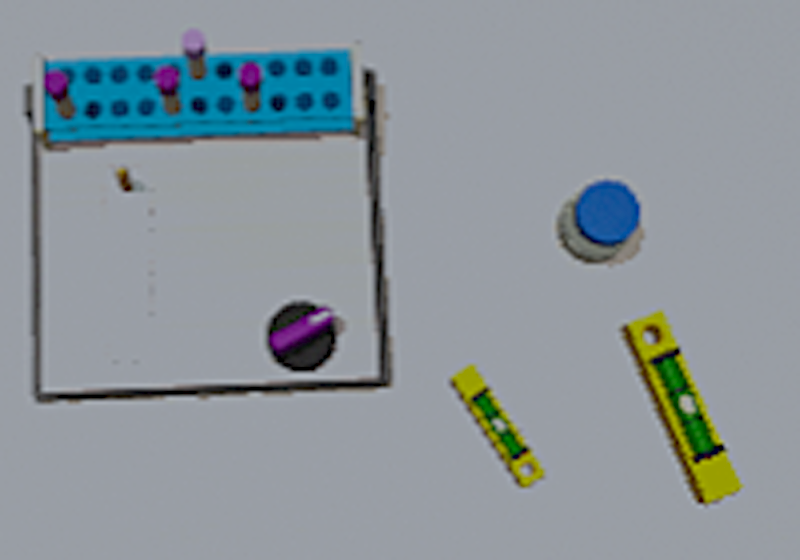

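View pics/c2.png

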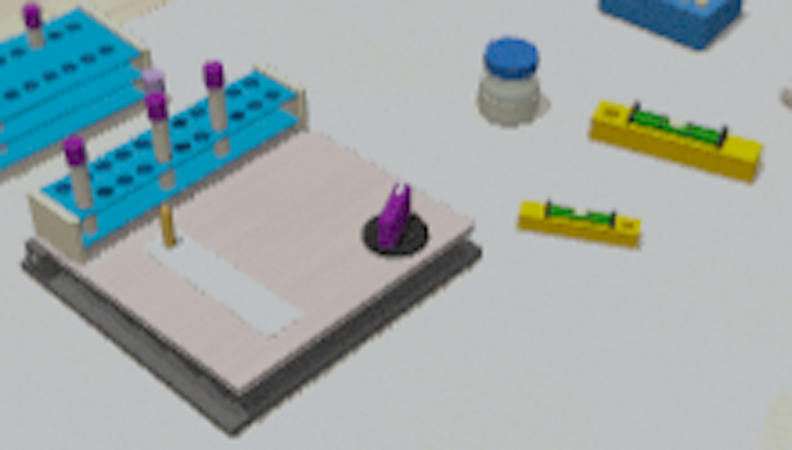

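The crop confirms it: the larger level has its hole at c1 (652,335) and c2 (612,112). The post tip is at c1 (121,171) and c2 (166,205). The knob disc centre is at c1 (302,336) and c2 (395,235). Next I'll fit the poses.

```bash
cat > h.py <<'E'
from workcell import *
import numpy as np, cv2
from scipy.optimize import least_squares
from scipy.spatial.transform import Rotation as Rt
P={n:camera_params(n) for n in("top","side")}
def proj(n,X):
    p=P[n]; c=np.atleast_2d(X)@p["R"].T+p["t"]; s=c[:,:2]/c[:,2:]
    s=s*(1+p["k1"]*(s**2).sum(1,keepdims=True))
    return s@p["mtx"][:2,:2].T+p["mtx"][:2,2]
def uncrop(uv,x0,y0,s): return (np.array(uv,float)+.5)/s-.5+[x0,y0]
def pose_err(pos,R):
    """shift and turn (units of rows) from the measured pose to pos,R: turn is the total rotvec; shift given in the goal tool axes"""
    o=get_obs(); R0=Rt.from_quat(o["ee_rot"])
    print("turn",np.round((R0.inv()*R).as_rotvec()/np.radians(6),2),"shift in goal axes",np.round(R.inv().apply(pos-o["position"])/.04,3),"pos",o["position"].round(4),"clk",o["clock"])
def down(yaw,tilt=0,axis=(0,0,1)):
    return Rt.from_rotvec(np.array(axis)*tilt)*Rt.from_euler("z",yaw)*Rt.from_euler("x",np.pi)
def rep(X): print(np.array(X).round(4).tolist())
E
cat > fit.py <<'E'
from h import *
C1=lambda u:uncrop(u,180,110,4); C2=lambda u:uncrop(u,155,130,3.6)
def fit(obs,f,x0):
    g=lambda x:np.concatenate([np.ravel(proj(n,f(x,l))-uv)*w for n,l,uv,w in obs])
    r=least_squares(g,x0,loss="soft_l1"); print(r.x.round(4)); 
    for (n,l,uv,w) in obs: print(n,l,(proj(n,f(r.x,l))-uv).round(2))
    return r.x
m=1e-3
lev=[("top",(75,15,13),C1((623,325)),1),("top",(75,-15,13),C1((662,312)),1),("top",(-75,-15,13),C1((742,486)),1),("top",(60,0,13),C1((652,335)),2),
("side",(75,15,13),C2((591,120)),1),("side",(75,15,-13),C2((591,138)),1),("side",(-75,15,-13),C2((753,180)),1),("side",(-75,-15,13),C2((761,140)),1),("side",(75,-15,13),C2((604,101)),1),("side",(60,0,13),C2((612,112)),2)]
f=lambda x,l:np.r_[x[:2],.013]+Rt.from_euler("z",x[2]).apply(np.array(l)*m)
L=fit(lev,f,[.55,-.3,.3])
t=np.radians(2.6)
def fs(x,l):  # l in plate axes from seat; hinge 135 mm ahead of it
    R=Rt.from_euler("z",x[2])*Rt.from_euler("y",t)
    return np.r_[x[:2],0]+[0,0,.0310]+R.apply([0.,0,.005])+[0,0,.135*np.sin(t)]+R.apply(np.array(l)*m)
st=[("top",(60,0,40),C1((121,171)),2),("top",(-65,-130,8),C1((302,336)),2),
("side",(60,0,40),C2((166,205)),2),("side",(60,0,0),C2((169,246)),1),("side",(-65,-130,8),C2((395,235)),2),
("side",(77.5,18,0),C2((148,247)),.7),("side",(77.5,-18,0),C2((187,236)),.7),("side",(-77.5,-18,0),C2((302,317)),1),("side",(-77.5,18,0),C2((270,336)),1)]
S=fit(st,fs,[.7,.1,0])
print("seat",fs(S,(0,0,0)),"post",fs(S,(60,0,40)),"knob",fs(S,(-65,-130,23)))
# knob bar ends (top view, z about top of the bar)
from scipy.optimize import fsolve
zt=fs(S,(-65,-130,38))[2]
E=[fsolve(lambda q:(proj("top",np.r_[q,zt])-C1(u))[0],[.6,-.05]) for u in((275,338),(331,315))]
print("knob bar ends",E,"yaw",np.arctan2(*(E[1]-E[0])[::-1]))
np.save("L.npy",L);np.save("S.npy",S)
pose_err(np.r_[L[:2],.1],down(L[2]))
E
python3 fit.py
```

```text
[ 0.447  -0.3078  0.4095]
top (75, 15, 13) [[0.98 0.11]]
top (75, -15, 13) [[-0.21 -0.41]]
top (-75, -15, 13) [[1.03 0.16]]
top (60, 0, 13) [[0.1  0.07]]
side (75, 15, 13) [[-0.11 -0.54]]
side (75, 15, -13) [[-0.9   0.79]]
side (-75, 15, -13) [[-0.32  1.07]]
side (-75, -15, 13) [[1.05 0.31]]
side (75, -15, 13) [[-0.94 -0.38]]
side (60, 0, 13) [[-0.09  0.24]]
[0.5565 0.1225 0.0324]
top (60, 0, 40) [[0.36 0.12]]
top (-65, -130, 8) [[-0.17  0.4 ]]
side (60, 0, 40) [[-0.38  0.34]]
side (60, 0, 0) [[ 0.33 -0.22]]
side (-65, -130, 8) [[ 0.18 -1.23]]
side (77.5, 18, 0) [[-2.57 -0.26]]
side (77.5, -18, 0) [[-3.66 -3.  ]]
side (-77.5, -18, 0) [[ 0.51 -0.61]]
side (-77.5, 18, 0) [[-0.46  0.76]]
seat [0.55671484 0.12255045 0.04211886] post [0.61843513 0.12455254 0.0793559 ] knob [ 0.49707341 -0.00945257  0.06804377]
knob bar ends [array([0.49148817, 0.01023348]), array([ 0.50855654, -0.03095155])] yaw -1.1779112595749628
turn [-0.01  0.   -0.22] shift in goal axes [ 7.542 -4.108  3.271] pos [ 0.2357 -0.5786  0.2308] clk 0.2
```

Emit:
{"method": "carry_out", "body": {
  "commands": [
    [[0,0,0,0,0,-0.22],[0.94,-0.51,0.25,0,0,0],[0.94,-0.51,0.25,0,0,0],[0.94,-0.51,0.25,0,0,0],[0.94,-0.51,0.25,0,0,0],[0.94,-0.51,0.25,0,0,0],[0.94,-0.51,0.25,0,0,0],[0.94,-0.51,0.25,0,0,0],[0.94,-0.51,0.25,0,0,0],[0,0,0,0,0,0],[0,0,0,0,0,0],[0,0,0,0,0,0]]
  ],
  "hand": -1,
  "force": 40
}}

```text
clock: 1.2
position: [0.4355, -0.3236, 0.1555]
ee_rot: [0.979, 0.204, -0.0, 0.0]
ft_force: [0.1, -0.3, -0.2]
grip_width: 0.998
grasp_force: 0.0
```

Run:
```python
from h import *
L=np.load("L.npy"); pose_err(np.r_[L[:2],.002],down(L[2]))
```

```text
turn [0.   0.   0.01] shift in goal axes [ 0.421 -0.249  3.837] pos [ 0.4355 -0.3236  0.1555] clk 1.2
```

Emit:
{"method": "carry_out", "body": {
  "commands": [
    [[0.42,-0.25,0.5,0,0,0],[0,0,0.7,0,0,0],[0,0,0.7,0,0,0],[0,0,0.7,0,0,0],[0,0,0.6,0,0,0],[0,0,0.4,0,0,0],[0,0,0.2,0,0,0],[0,0,0,0,0,0],[0,0,0,0,0,0],[0,0,0,0,0,0]]
  ]
}}

```text
clock: 2.03
position: [0.4478, -0.3084, 0.0048]
ee_rot: [0.979, 0.203, 0.001, 0.001]
ft_force: [-0.3, -0.5, 0.5]
grip_width: 1.0
grasp_force: 0.0
```

Run:
```python
from h import *
L=np.load("L.npy"); pose_err(np.r_[L[:2],.002],down(L[2])); rep(get_obs()["ft_force"])
```

```text
turn [ 0.02 -0.01 -0.  ] shift in goal axes [-0.012 -0.022  0.07 ] pos [ 0.4478 -0.3084  0.0048] clk 2.0333
[-0.2647, -0.5398, 0.542]
```

Emit:
{"method": "carry_out", "body": {
  "commands": [
    [[0,-0.02,0.05,0,0,0],[0,0,0,0,0,0],[0,0,0,0,0,0],[0,0,0,0,0,0],[0,0,0,0,0,0],[0,0,0,0,0,0],[0,0,0,0,0,0],[0,0,0,0,0,0],[0,0,0,0,0,0],[0,0,0,0,0,0],[0,0,0,0,0,0],[0,0,0,0,0,0]]
  ],
  "hand": 1,
  "force": 50
}}

```text
clock: 3.03
position: [0.4473, -0.3069, 0.002]
ee_rot: [0.979, 0.203, 0.0, 0.0]
ft_force: [-1.1, 1.2, 5.9]
grip_width: 0.344
grasp_force: 50.6
```

Run:
```python
from h import *
S=np.load("S.npy"); t=np.radians(2.6)
# hover: hole above post. tool frame parallel to the plate
R=down(S[2],t,(-np.sin(S[2]),np.cos(S[2]),0)); rep(R.as_matrix())
seat=np.array([0.5567,0.1226,0.0421]); n=-R.as_matrix()[:,2]
np.savez("goal.npz",seat=seat,R=R.as_quat(),n=n)
pose_err(seat+n*.10,R); rep(seat+n*.1)
```

```text
[[0.9984, 0.0324, -0.0453], [0.0324, -0.9995, -0.0015], [-0.0454, 0.0, -0.999]]
turn [ 0.09 -0.43  3.6 ] shift in goal axes [  3.034 -10.642  -3.64 ] pos [ 0.4473 -0.3069  0.002 ] clk 3.0333
[0.5612, 0.1227, 0.142]
```

Emit:
{"method": "carry_out", "body": {
  "commands": [
    [[0,0,-0.5,0,0,0],[0,0,-0.9,0,0,0.5],[0,0,-0.9,0,0,0.8],[0,0,-0.9,0,0,0.8],[0,0,-0.5,0,0,0.8],[0,0,0,0,0,0.7],[0,0,0,0.08,-0.43,0],[0,-0.7,0,0,0,0],[0.2,-0.8,0,0,0,0],[0.3,-0.8,0,0,0,0],[0.3,-0.8,0,0,0,0],[0.3,-0.8,0,0,0,0],[0.3,-0.8,0,0,0,0],[0.3,-0.8,0,0,0,0],[0.3,-0.8,0,0,0,0],[0.3,-0.8,0,0,0,0],[0.3,-0.8,0,0,0,0],[0.2,-0.7,0,0,0,0],[0,-0.4,0,0,0,0],[0,0,0,0,0,0]]
  ]
}}

```text
clock: 4.7
position: [0.5463, 0.0621, 0.147]
ee_rot: [1.0, 0.02, -0.023, -0.005]
ft_force: [-0.7, 0.4, -2.3]
grip_width: 0.342
grasp_force: 49.9
```

Run:
```python
from h import *
g=np.load("goal.npz"); pose_err(g["seat"]+g["n"]*.08,Rt.from_quat(g["R"])); print(get_obs()["grasp_force"],get_obs()["grip_width"])
```

```text
turn [-0.1   0.    0.07] shift in goal axes [ 0.427 -1.502  0.607] pos [0.5463 0.0621 0.147 ] clk 4.7
49.932019114494324 0.3415406693210407
```

Emit:
{"method": "carry_out", "body": {
  "commands": [
    [[0,0,0,0,0,0.07],[0.2,-0.6,0,-0.1,0,0],[0.2,-0.6,0.3,0,0,0],[0.03,-0.3,0.4,0,0,0],[0,0,0.3,0,0,0],[0,0,0,0,0,0],[0,0,0,0,0,0],[0,0,0,0,0,0],[0,0,0,0,0,0]]
  ]
}}

```text
clock: 5.45
position: [0.5615, 0.1159, 0.1077]
ee_rot: [1.0, 0.012, -0.022, 0.002]
ft_force: [0.1, -0.5, -1.9]
grip_width: 0.343
grasp_force: 49.9
```

Run:
```python
from h import *
g=np.load("goal.npz"); pose_err(g["seat"]+g["n"]*.06,Rt.from_quat(g["R"]))
a=camera("top");b=camera("side")
def crop(im,x0,y0,w,h,s):
    c=cv2.resize(im[y0:y0+h,x0:x0+w,::-1],None,fx=s,fy=s,interpolation=cv2.INTER_CUBIC)
    return np.clip(255*(c/255.)**.6,0,255).astype(np.uint8)
cv2.imwrite("pics/d.png",np.hstack([crop(a,185,120,80,120,5),crop(b,165,140,80,120,5)]))
```

```text
turn [ 0.02 -0.02 -0.08] shift in goal axes [-0.04  -0.173  0.144] pos [0.5615 0.1159 0.1077] clk 5.45
```

View pics/d.png

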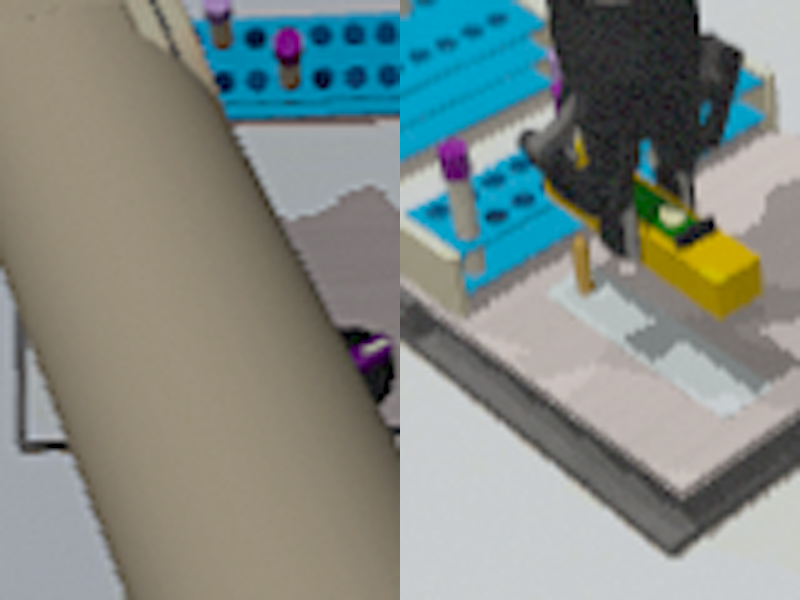

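The top camera is blocked by the arm. In the side crop the near end face shows its +y/top corner at (720,280), -y/top at (760,262), +y/bottom at (722,318) and -y/bottom at (758,293). The post is clear below. I'll compare these with the predictions.

Run:
```python
from h import *
o=get_obs(); R=Rt.from_quat(o["ee_rot"]); p=o["position"]
for l,u in [((-75,15,13),(720,280)),((-75,-15,13),(760,262)),((-75,15,-13),(722,318)),((-75,-15,-13),(758,293))]:
    # level in tool: x same, y,z flipped; mid 11 mm behind the TCP
    X=p+R.apply(np.array([l[0]-.6,-l[1],-l[2]-11])*1e-3)
    uv=(proj("side",X)[0]-[165,140]+.5)*5-.5+[400,0]
    print(l,uv.round(0),u)
# pixels/mm (crop px) along level x,y and z
X=p; f=lambda d:((proj("side",X+R.apply(d))-proj("side",X))[0]*5).round(1)
print(f([.001,0,0]),f([0,.001,0]),f([0,0,.001]))
g=np.load("goal.npz");pose_err(g["seat"]+g["n"]*.06+R.apply([.0006,0,0]),Rt.from_quat(g["R"]))
```

```text
(-75, 15, 13) [719. 282.] (720, 280)
(-75, -15, 13) [762. 256.] (760, 262)
(-75, 15, -13) [723. 321.] (722, 318)
(-75, -15, -13) [765. 294.] (758, 293)
[-1.2 -0.8] [ 1.4 -0.8] [0.2 1.4]
turn [ 0.02 -0.02 -0.08] shift in goal axes [-0.022 -0.159  0.141] pos [0.5614 0.1164 0.1076] clk 5.55
```

Emit:
{"method": "carry_out", "body": {
  "commands": [
    [[-0.02,-0.15,0.1,0,0,-0.08],[0,0,0.1,0,0,0],[0,0,0,0,0,0],[0,0,0,0,0,0],[0,0,0,0,0,0],[0,0,0,0,0,0]]
  ]
}}

```text
clock: 6.05
position: [0.5596, 0.123, 0.0988]
ee_rot: [1.0, 0.017, -0.022, 0.001]
ft_force: [0.5, 0.7, -1.4]
grip_width: 0.34
grasp_force: 49.9
```

Run:
```python
from h import *
g=np.load("goal.npz");R=Rt.from_quat(g["R"]);pose_err(g["seat"]+g["n"]*.04+R.apply([.0006,0,0]),R)
o=get_obs();rep(o["ft_force"]);rep(o["joint_velocities"])
```

```text
turn [ 0.02 -0.    0.01] shift in goal axes [0.008 0.009 0.42 ] pos [0.5596 0.123  0.0988] clk 6.05
[0.4508, 0.6616, -1.3519]
[0.0024, -0.0013, -0.0007, -0.0013, -0.0005, 0.0016, 0.0021]
```

Aligned within 0.5 mm. I'll descend in stages and watch the force.

Emit:
{"method": "carry_out", "body": {
  "commands": [
    [[0,0,0.1,0,0,0],[0,0,0.1,0,0,0],[0,0,0.1,0,0,0],[0,0,0.1,0,0,0],[0,0,0.1,0,0,0],[0,0,0.1,0,0,0],[0,0,0,0,0,0],[0,0,0,0,0,0]]
  ]
}}

```text
clock: 6.72
position: [0.5582, 0.123, 0.0745]
ee_rot: [1.0, 0.017, -0.023, 0.001]
ft_force: [-1.1, 0.1, -2.1]
grip_width: 0.343
grasp_force: 49.9
```

Emit:
{"method": "carry_out", "body": {
  "commands": [
    [[0,0,0.12,0,0,0],[0,0,0.12,0,0,0],[0,0,0.12,0,0,0],[0,0,0.12,0,0,0],[0,0,0.12,0,0,0],[0,0,0.05,0,0,0],[0,0,0,0,0,0],[0,0,0,0,0,0],[0,0,0,0,0,0]]
  ]
}}

```text
clock: 7.47
position: [0.5574, 0.123, 0.0491]
ee_rot: [1.0, 0.017, -0.022, 0.001]
ft_force: [0.1, -0.5, -2.1]
grip_width: 0.336
grasp_force: 49.9
```

Emit:
{"method": "carry_out", "body": {
  "commands": [
    [[0,0,0.04,0,0,0],[0,0,0.04,0,0,0],[0,0,0.03,0,0,0],[0,0,0,0,0,0],[0,0,0,0,0,0],[0,0,0,0,0,0]]
  ]
}}

```text
clock: 7.97
position: [0.557, 0.1229, 0.0445]
ee_rot: [1.0, 0.017, -0.023, 0.001]
ft_force: [0.1, -0.5, -2.3]
grip_width: 0.339
grasp_force: 50.0
```

Emit:
{"method": "carry_out", "body": {
  "commands": [
    [[0,0,0.03,0,0,0],[0,0,0.02,0,0,0],[0,0,0,0,0,0],[0,0,0,0,0,0],[0,0,0,0,0,0]]
  ]
}}

```text
clock: 8.38
position: [0.5569, 0.1229, 0.0431]
ee_rot: [1.0, 0.017, -0.022, 0.002]
ft_force: [-3.5, -1.2, 6.9]
grip_width: 0.34
grasp_force: 51.0
```

Contact on the plate. I'll release and rise.

Emit:
{"method": "carry_out", "body": {
  "commands": [
    [[0,0,0,0,0,0],[0,0,0,0,0,0],[0,0,0,0,0,0],[0,0,0,0,0,0],[0,0,0,0,0,0],[0,0,0,0,0,0],[0,0,-0.3,0,0,0],[0,0,-0.6,0,0,0],[0,0,-0.8,0,0,0],[0,0,-0.8,0,0,0],[0,0,-0.5,0,0,0],[0,0,0,0,0,0],[0,0,0,0,0,0]]
  ],
  "hand": -0.3
}}

```text
clock: 9.47
position: [0.5631, 0.1236, 0.1643]
ee_rot: [1.0, 0.017, -0.021, 0.001]
ft_force: [-0.4, -0.9, -0.9]
grip_width: 0.648
grasp_force: 0.0
```

Run:
```python
from h import *
S=np.load("S.npy")
K=np.array([0.4971,-0.0095,.0680]); g=np.load("goal.npz")
# tool x along the knob bar: yaw -1.178 or +1.964; present yaw ~0.03
n=g["n"]
for y in(-1.178,1.9635):
    R=down(y,np.radians(2.6),(-np.sin(S[2]),np.cos(S[2]),0)); print(y); pose_err(K+n*.06,R)
print("j",get_obs()["joint_pos"].round(3))
b=camera("side")
c=cv2.resize(b[120:240,165:325,::-1],None,fx=5,fy=5,interpolation=cv2.INTER_CUBIC)
cv2.imwrite("pics/e.png",np.clip(255*(c/255.)**.6,0,255).astype(np.uint8))
```

```text
-1.178
turn [-0.   -0.04 11.57] shift in goal axes [2.481 2.695 0.984] pos [0.5631 0.1236 0.1643] clk 9.4667
1.9635
turn [  0.04  -0.   -18.43] shift in goal axes [-2.481 -2.694  0.984] pos [0.5631 0.1236 0.1643] clk 9.4667
j [ 0.127  0.349 -0.512  1.621  0.164  1.259 -1.952]
```

View pics/e.png

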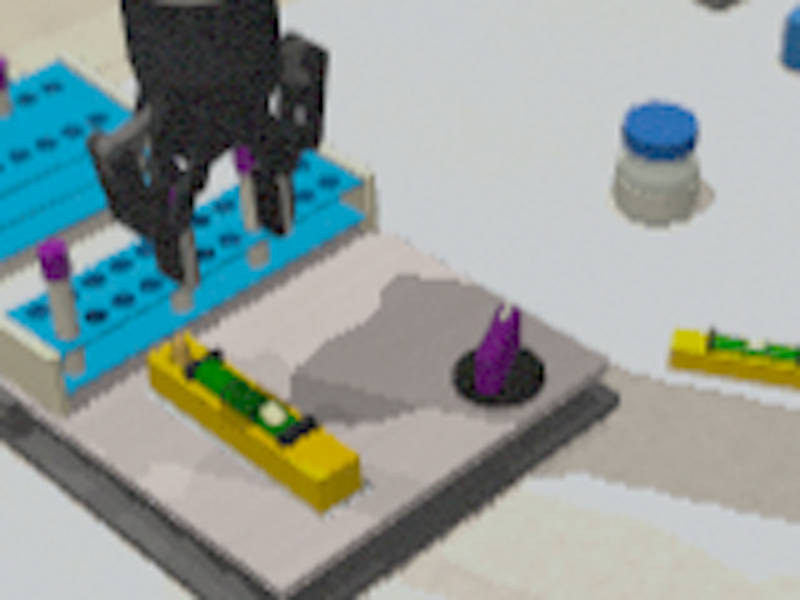

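The level is seated: the post comes up through the hole at (180,350) and the bubble is at the knob end (272,412). For the knob I take yaw 1.96, which keeps joint 7 near mid-range and leaves room to turn counter-clockwise.

Emit:
{"method": "carry_out", "body": {
  "commands": [
    [[0,0,0,0,0,-0.9],[0,0,0,0,0,-1],[0,0,0,0,0,-1],[0,0,0,0,0,-1],[0,0,0,0,0,-1],[0,0,0,0,0,-1],[0,0,0,0,0,-1],[0,0,0,0,0,-1],[0,0,0,0,0,-1],[0,0,0,0,0,-1],[0,0,0,0,0,-1],[0,0,0,0,0,-1],[0,0,0,0,0,-1],[0,0,0,0,0,-1],[0,0,0,0,0,-1],[0,0,0,0,0,-1],[0,0,0,0,0,-1],[0,0,0,0,0,-1],[0,0,0,0,0,-0.5],[0,0,0,0,0,0]]
  ]
}}

```text
clock: 11.18
position: [0.5616, 0.1231, 0.1611]
ee_rot: [0.555, 0.831, -0.015, -0.019]
ft_force: [-0.1, -1.0, 0.0]
grip_width: 0.654
grasp_force: 0.0
```

```bash
cat > k.py <<'E'
from h import *
import sys
S=np.load("S.npy"); K=np.array([0.4971,-0.0095,.0680]); n=np.load("goal.npz")["n"]
R=down(1.9635,np.radians(2.6),(-np.sin(S[2]),np.cos(S[2]),0)); pose_err(K+n*float(sys.argv[1]),R)
print("j",get_obs()["joint_pos"].round(3))
E
python3 k.py .05
```

```text
turn [-0.03  0.01  0.  ] shift in goal axes [-2.484 -2.658  1.153] pos [0.5616 0.1231 0.1611] clk 11.1833
j [ 0.362  0.426 -0.823  1.611  0.304  1.29  -0.122]
```

Emit:
{"method": "carry_out", "body": {
  "commands": [
    [[-0.4,-0.5,0,0,0,0],[-0.7,-0.7,0,0,0,0],[-0.7,-0.7,0,0,0,0],[-0.5,-0.6,0.2,0,0,0],[-0.18,-0.16,0.4,0,0,0],[0,0,0.4,0,0,0],[0,0,0.15,0,0,0],[0,0,0,0,0,0],[0,0,0,0,0,0],[0,0,0,0,0,0]]
  ]
}}

```text
clock: 12.02
position: [0.5002, -0.0082, 0.1202]
ee_rot: [0.556, 0.831, -0.014, -0.017]
ft_force: [-0.0, -0.8, 0.6]
grip_width: 0.65
grasp_force: 0.0
```

```bash
python3 k.py -.012
```

```text
turn [ 0.    0.02 -0.02] shift in goal axes [-0.022 -0.029  1.608] pos [ 0.5002 -0.0082  0.1202] clk 12.0167
j [ 0.639  0.285 -0.806  1.849  0.221  1.147  0.143]
```

Emit:
{"method": "carry_out", "body": {
  "commands": [
    [[-0.02,-0.03,0.3,0,0,0],[0,0,0.4,0,0,0],[0,0,0.4,0,0,0],[0,0,0.3,0,0,0],[0,0,0.15,0,0,0],[0,0,0.05,0,0,0],[0,0,0,0,0,0],[0,0,0,0,0,0],[0,0,0,0,0,0]]
  ]
}}

```text
clock: 12.77
position: [0.4966, -0.0104, 0.0564]
ee_rot: [0.556, 0.831, -0.014, -0.017]
ft_force: [0.9, 0.0, 0.5]
grip_width: 0.65
grasp_force: 0.0
```

```bash
python3 k.py -.012
```

```text
turn [ 0.01  0.03 -0.02] shift in goal axes [0.021 0.009 0.01 ] pos [ 0.4966 -0.0104  0.0564] clk 12.7667
j [ 0.606  0.367 -0.775  1.913  0.295  1.026  0.089]
```

Now close on the knob, with the side pixels as a check on the grip width (expected 14/85 ≈ 0.165).

Emit:
{"method": "carry_out", "body": {
  "commands": [
    [[0,0,0,0,0,0],[0,0,0,0,0,0],[0,0,0,0,0,0],[0,0,0,0,0,0],[0,0,0,0,0,0],[0,0,0,0,0,0],[0,0,0,0,0,0],[0,0,0,0,0,0],[0,0,0,0,0,0],[0,0,0,0,0,0],[0,0,0,0,0,0],[0,0,0,0,0,0]]
  ],
  "hand": 1,
  "force": 60
}}

```text
clock: 13.77
position: [0.4976, -0.0104, 0.0563]
ee_rot: [0.556, 0.831, -0.013, -0.016]
ft_force: [6.4, 0.9, -1.9]
grip_width: 0.152
grasp_force: 60.7
```

```bash
python3 k.py -.012; python3 -c "
from workcell import *; o=get_obs(); print(o['ft_force'],o['torque'],o['grip_width'])"
```

```text
turn [ 0.03  0.03 -0.02] shift in goal axes [ 0.029 -0.015  0.009] pos [ 0.4976 -0.0104  0.0563] clk 13.7667
j [ 0.606  0.368 -0.774  1.912  0.296  1.024  0.089]
[ 6.36762576  0.93206567 -1.8880516 ] [ 0.08334371 -1.13841929  0.04066895] 0.15243921465628418
```

Emit:
{"method": "carry_out", "body": {
  "commands": [
    [[-0.01,0.02,0.03,-0.04,-0.02,0],[0,0,0.03,-0.05,-0.02,0],[0,0,0.03,-0.05,-0.02,0],[0,0,0.03,-0.05,-0.02,0],[0,0,0,0,0,0],[0,0,0,0,0,0],[0,0,0,0,0,0]]
  ]
}}

```text
clock: 14.35
position: [0.4971, -0.0104, 0.0511]
ee_rot: [0.557, 0.831, -0.008, -0.008]
ft_force: [2.1, -0.1, 3.8]
grip_width: 0.15
grasp_force: 61.4
```

Emit:
{"method": "carry_out", "body": {
  "commands": [
    [[0,0,0.03,-0.03,-0.01,0],[0,0,0.02,-0.02,-0.01,0],[0,0,0,0,0,0],[0,0,0,0,0,0],[0,0,0,0,0,0]]
  ]
}}

```text
clock: 14.77
position: [0.497, -0.0104, 0.05]
ee_rot: [0.557, 0.831, -0.007, -0.006]
ft_force: [-3.8, 0.3, 20.0]
grip_width: 0.15
grasp_force: 63.7
```

The foot met the pad at z≈0.050. Now I turn counter-clockwise, following the plate down.

Emit:
{"method": "carry_out", "body": {
  "commands": [
    [[0,0,-0.01,0,0,-0.2],[0,0,0.005,0,0,-0.6],[0,0,0.005,0,0,-0.6],[0,0,0.005,0,0,-0.6],[0,0,0.005,0,0,-0.6],[0,0,0.005,0,0,-0.6],[0,0,0.005,0,0,-0.6],[0,0,0.005,0,0,-0.6],[0,0,0.005,0,0,-0.4],[0,0,0,0,0,0],[0,0,0,0,0,0],[0,0,0,0,0,0]]
  ]
}}

```text
clock: 15.77
position: [0.4969, -0.0104, 0.0486]
ee_rot: [0.332, 0.943, -0.005, -0.008]
ft_force: [-4.8, 0.5, 18.4]
grip_width: 0.151
grasp_force: 63.7
```

Emit:
{"method": "carry_out", "body": {
  "commands": [
    [[0,0,0.003,-0.05,-0.06,-0.3],[0,0,0.005,0,0,-0.6],[0,0,0.005,0,0,-0.6],[0,0,0.005,0,0,-0.6],[0,0,0.002,0,0,-0.3],[0,0,0,0,0,0],[0,0,0,0,0,0],[0,0,0,0,0,0],[0,0,0,0,0,0],[0,0,0,0,0,0],[0,0,0,0,0,0],[0,0,0,0,0,0],[0,0,0,0,0,0],[0,0,0,0,0,0],[0,0,0,0,0,0],[0,0,0,0,0,0],[0,0,0,0,0,0],[0,0,0,0,0,0],[0,0,0,0,0,0],[0,0,0,0,0,0]]
  ]
}}

```text
clock: 17.43
position: [0.4968, -0.0105, 0.0478]
ee_rot: [0.212, 0.977, -0.003, -0.004]
ft_force: [-5.5, 0.5, 19.1]
grip_width: 0.151
grasp_force: 63.8
```

```bash
cat > bub.py <<'E'
from h import *
import sys
S=np.load("S.npy"); yaw=S[2]; ex=np.array([np.cos(yaw),np.sin(yaw),0])
o=get_obs(); print(o["clock"],o["position"].round(4),o["ft_force"].round(1),o["joint_pos"].round(2)[-1])
for n in("side","top"):
    im=camera(n)
    # profile along vial crest: level mid at seat, crest about 36+26+9 mm
    c=np.array([.5561,.1226,.036+.013+.0195])
    s=np.arange(-.05,.0501,.002); uv=proj(n,c+s[:,None]*ex).astype(np.float32)
    rgb=np.array([cv2.remap(im,uv[:,:1],uv[:,1:],cv2.INTER_LINEAR)])[0,:,0].astype(int)
    print(n,[(int(round(a*1e3)),*map(int,v)) for a,v in zip(s,rgb)])
    if len(sys.argv)>1 and n=="side":
        m=uv.mean(0).astype(int)
        q=cv2.resize(im[m[1]-30:m[1]+30,m[0]-40:m[0]+40,::-1],None,fx=10,fy=10,interpolation=cv2.INTER_CUBIC)
        cv2.imwrite(sys.argv[1],np.clip(255*(q/255.)**.6,0,255).astype(np.uint8)); print("origin",m-[40,30])
E
python3 bub.py pics/f.png
```

```text
17.4333 [ 0.4968 -0.0105  0.0478] [-5.5  0.5 19.1] 0.78
side [(-50, 139, 129, 0), (-48, 109, 97, 0), (-46, 72, 63, 2), (-44, 28, 25, 4), (-42, 9, 7, 6), (-40, 13, 13, 10), (-38, 17, 20, 14), (-36, 16, 35, 14), (-34, 8, 57, 8), (-32, 2, 75, 1), (-30, 0, 84, 0), (-28, 0, 86, 0), (-26, 0, 88, 0), (-24, 0, 87, 0), (-22, 0, 87, 0), (-20, 0, 87, 0), (-18, 0, 86, 0), (-16, 0, 87, 0), (-14, 3, 86, 2), (-12, 26, 89, 18), (-10, 84, 114, 61), (-8, 147, 153, 113), (-6, 158, 163, 132), (-4, 167, 171, 151), (-2, 169, 174, 147), (0, 168, 173, 143), (2, 167, 172, 142), (4, 151, 160, 125), (6, 81, 122, 66), (8, 17, 94, 14), (10, 1, 85, 1), (12, 6, 77, 3), (14, 12, 62, 9), (16, 8, 57, 9), (18, 3, 67, 4), (20, 0, 82, 0), (22, 0, 86, 0), (24, 1, 88, 0), (26, 2, 89, 0), (28, 1, 88, 0), (30, 0, 87, 0), (32, 0, 87, 0), (34, 0, 86, 0), (36, 0, 87, 0), (38, 1, 84, 2), (40, 9, 67, 8), (42, 17, 42, 16), (44, 39, 37, 17), (46, 71, 59, 8), (48, 78, 58, 3), (50, 89, 66, 2)]
origin [175 170]
top [(-50, 118, 125, 0), (-48, 120, 127, 0), (-46, 111, 116, 0), (-44, 84, 90, 0), (-42, 33, 35, 5), (-40, 2, 3, 9), (-38, 9, 12, 13), (-36, 4, 41, 6), (-34, 0, 61, 0), (-32, 0, 64, 0), (-30, 0, 64, 0), (-28, 0, 62, 0), (-26, 0, 62, 0), (-24, 0, 61, 0), (-22, 0, 62, 0), (-20, 0, 63, 0), (-18, 0, 64, 0), (-16, 0, 63, 0), (-14, 0, 60, 0), (-12, 26, 55, 17), (-10, 66, 62, 45), (-8, 120, 119, 93), (-6, 134, 136, 112), (-4, 129, 134, 114), (-2, 130, 134, 114), (0, 131, 133, 109), (2, 124, 127, 97), (4, 60, 84, 38), (6, 18, 63, 6), (8, 0, 64, 0), (10, 0, 64, 0), (12, 4, 50, 4), (14, 13, 24, 12), (16, 6, 50, 5), (18, 0, 67, 0), (20, 0, 65, 0), (22, 0, 65, 0), (24, 0, 65, 0), (26, 0, 65, 0), (28, 0, 65, 0), (30, 0, 66, 0), (32, 0, 65, 0), (34, 0, 65, 0), (36, 0, 66, 0), (38, 0, 59, 1), (40, 8, 40, 8), (42, 20, 13, 20), (44, 51, 50, 7), (46, 84, 88, 0), (48, 125, 131, 0), (50, 111, 104, 0)]
```

View pics/f.png

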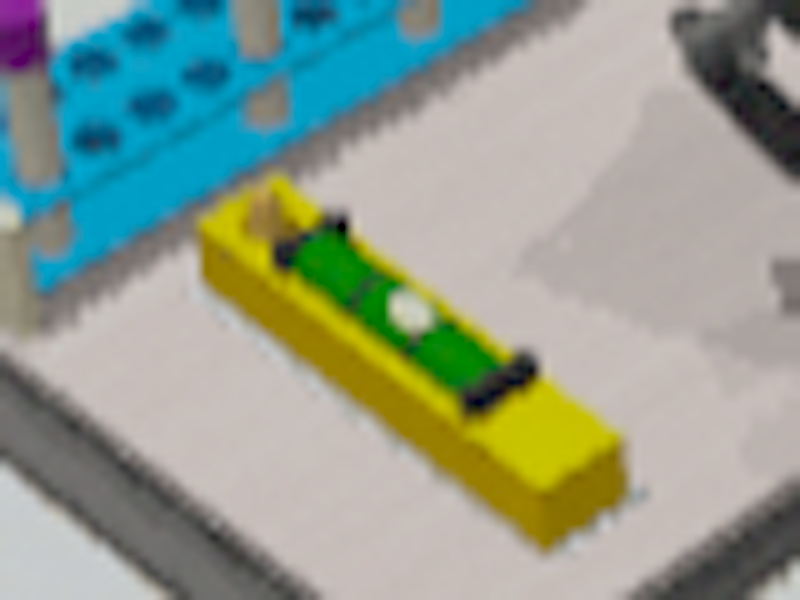

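The bubble is about 4 mm on the knob side of centre, near (410,308) between the rings at (362,292) and (420,345). I need about 0.19 rad more.

Emit:
{"method": "carry_out", "body": {
  "commands": [
    [[0,0,0.004,0,0,-0.5],[0,0,0.004,0,0,-0.5],[0,0,0.004,0,0,-0.5],[0,0,0.002,0,0,-0.2],[0,0,0,0,0,0],[0,0,0,0,0,0],[0,0,0,0,0,0],[0,0,0,0,0,0],[0,0,0,0,0,0],[0,0,0,0,0,0],[0,0,0,0,0,0],[0,0,0,0,0,0],[0,0,0,0,0,0],[0,0,0,0,0,0],[0,0,0,0,0,0],[0,0,0,0,0,0],[0,0,0,0,0,0],[0,0,0,0,0,0],[0,0,0,0,0,0],[0,0,0,0,0,0]]
  ]
}}

```text
clock: 19.2
position: [0.4968, -0.0105, 0.0473]
ee_rot: [0.124, 0.992, -0.003, -0.004]
ft_force: [-5.0, 0.2, 20.6]
grip_width: 0.154
grasp_force: 63.9
```

Emit:
{"method": "carry_out", "body": {
  "commands": [
    [[0,0,0,0,0,0],[0,0,0,0,0,0],[0,0,0,0,0,0],[0,0,0,0,0,0],[0,0,0,0,0,0],[0,0,0,0,0,0],[0,0,0,0,0,0],[0,0,0,0,0,0],[0,0,0,0,0,0],[0,0,0,0,0,0]]
  ]
}}

```text
clock: 20.03
position: [0.4968, -0.0105, 0.0473]
ee_rot: [0.124, 0.992, -0.003, -0.004]
ft_force: [-5.8, 0.4, 19.9]
grip_width: 0.153
grasp_force: 63.9
```

```bash
cat > bub2.py <<'E'
from h import *
import sys
ex=np.array([np.cos(.0324),np.sin(.0324),0]); ey=np.array([-ex[1],ex[0],0])
o=get_obs(); print(o["clock"],o["position"].round(4),o["ft_force"].round(1))
s=np.arange(-.055,.0551,.00025)
for n in("side","top"):
    im=camera(n).astype(np.float32); P0=np.zeros((len(s),3))
    for w in np.arange(-.002,.0021,.001):
        uv=proj(n,np.array([.5561,.1226,.0685])+s[:,None]*ex+w*ey).astype(np.float32)
        P0+=cv2.remap(im,uv[:,:1],uv[:,1:],cv2.INTER_LINEAR)[:,0]/5
    r,g=P0[:,0],P0[:,1]; mm=s*1e3
    k=(abs(mm)<30); hi=mm[k&(r>.5*r[k].max())]; 
    # vial ends: green dominance edges
    gr=mm[(g-r>.4*np.percentile(g-r,90))]
    dark=lambda a,b:(lambda q:(mm[q]*(80-g[q]).clip(0)).sum()/(80-g[q]).clip(0).sum())((mm>a)&(mm<b))
    print(n,"bubble",hi.min(),hi.max(),hi.mean().round(2),"vial",gr.min(),gr.max(),(gr.min()+gr.max())/2,
      "rel",round(hi.mean()-(gr.min()+gr.max())/2,2), "ring minima",[round(float(mm[q][np.argmin(g[q])]),1) for q in((mm>-16)&(mm<-6),(mm>9)&(mm<20))])
    if len(sys.argv)>1 and n=="top":
        m=uv.mean(0).astype(int)
        q=cv2.resize(im[m[1]-30:m[1]+30,m[0]-40:m[0]+40,::-1],None,fx=10,fy=10,interpolation=cv2.INTER_CUBIC)
        cv2.imwrite(sys.argv[1],np.clip(255*(np.clip(q,0,255)/255.)**.6,0,255).astype(np.uint8))
E
python3 bub2.py
```

```text
20.0333 [ 0.4968 -0.0105  0.0473] [-5.8  0.4 19.9]
side bubble -6.499999999999957 9.250000000000057 1.38 vial -34.999999999999986 41.000000000000085 3.0000000000000497 rel -1.62 ring minima [-10.2, 15.5]
top bubble -6.249999999999957 7.250000000000055 0.5 vial -36.749999999999986 39.750000000000085 1.5000000000000497 rel -1.0 ring minima [-10.5, 14.3]
```

Emit:
{"method": "carry_out", "body": {
  "commands": [
    [[0,0,0.002,0,0,-0.3],[0,0,0.002,0,0,-0.3],[0,0,0,0,0,0],[0,0,0,0,0,0],[0,0,0,0,0,0],[0,0,0,0,0,0],[0,0,0,0,0,0],[0,0,0,0,0,0],[0,0,0,0,0,0],[0,0,0,0,0,0],[0,0,0,0,0,0],[0,0,0,0,0,0],[0,0,0,0,0,0],[0,0,0,0,0,0],[0,0,0,0,0,0],[0,0,0,0,0,0],[0,0,0,0,0,0],[0,0,0,0,0,0],[0,0,0,0,0,0],[0,0,0,0,0,0]]
  ]
}}

```text
clock: 21.8
position: [0.4968, -0.0105, 0.0471]
ee_rot: [0.093, 0.996, -0.003, -0.005]
ft_force: [-5.0, 0.1, 19.0]
grip_width: 0.151
grasp_force: 63.9
```

Emit:
{"method": "carry_out", "body": {
  "commands": [
    [[0,0,0,0,0,0],[0,0,0,0,0,0],[0,0,0,0,0,0],[0,0,0,0,0,0],[0,0,0,0,0,0],[0,0,0,0,0,0],[0,0,0,0,0,0],[0,0,0,0,0,0],[0,0,0,0,0,0],[0,0,0,0,0,0]]
  ]
}}

```text
clock: 22.63
position: [0.4968, -0.0105, 0.0471]
ee_rot: [0.093, 0.996, -0.003, -0.005]
ft_force: [-5.9, -0.1, 19.6]
grip_width: 0.149
grasp_force: 63.9
```

```bash
python3 bub2.py pics/g.png
```

```text
22.6333 [ 0.4968 -0.0105  0.0471] [-5.9 -0.1 19.6]
side bubble -5.2499999999999565 9.750000000000057 2.25 vial -36.249999999999986 41.000000000000085 2.3750000000000497 rel -0.12 ring minima [-10.2, 15.5]
top bubble -5.4999999999999565 9.000000000000057 1.75 vial -36.749999999999986 39.500000000000085 1.3750000000000497 rel 0.38 ring minima [-10.5, 14.3]
```

View pics/g.png

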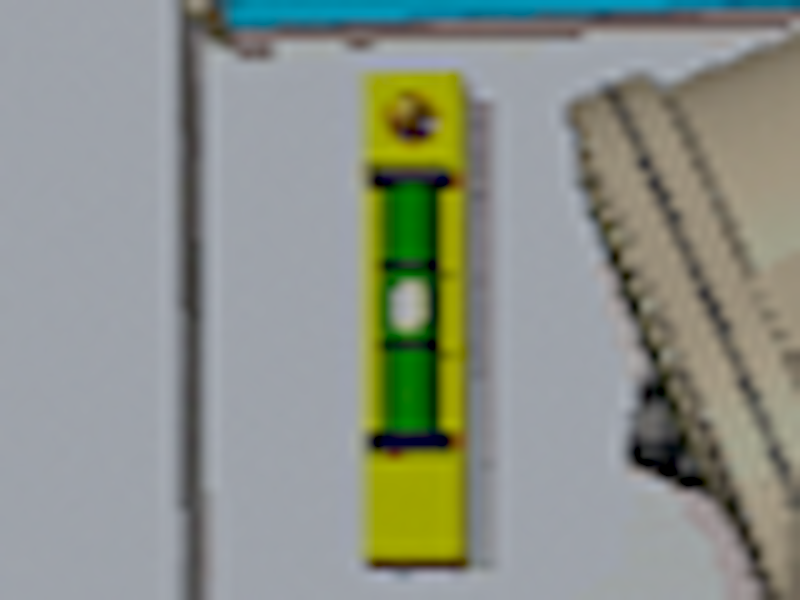

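The bubble (410,305) sits midway between the rings (rows 265 and 344). The post is in the hole, and I'm pressing with about 19 N, so the foot is firmly down.

```bash
python3 -c "
from workcell import *; print(hand_in())"
```

```text
the job is handed in; nothing more can be done
None
```

The job is handed in at about 23 s: the level is seated on the post, the foot is pressed onto its pad with about 19 N at the knob, the bubble is centred to within about 0.5 mm, and I moved nothing else on the bench.

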